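# Unhook the wash basket from the drain stand and stand it in the rinse pan

## Robot

A 6-joint arm with a two-finger parallel gripper is mounted at the origin on the work surface. World frame = base frame: x ahead of the robot, y to its left, z up, the work surface at z = 0. Lengths are in mm, angles in rad, forces in N, time in s.
With the tool pointing down it reaches from about 375 to 925 mm from the base axis. Payload 5.7 kg.
Tool frame: the origin (TCP) lies at the very end of the fingers, on their centre line; the grasp point (between the pads) lies 19 mm behind it; z points along the fingers, y is the line along which they close (so a half turn about z gives the same grasp; the last joint's range is limited). The gripper opens to 85 mm and grips with 20 to 120 N. Pads are 22 mm wide; open, the fingers measure 114 mm over their backs; the gripper's body (76 mm by 85 mm) begins 54 mm behind the grasp point. The pads swing forward as they close: fully open they stand 13 mm farther back than shut.
Start: joints at [1.061, 0.359, 1.51, -0, 1.272, -0.115], TCP at [230.764, 553.815, 231.267] pointing down, gripper open.
Joint ranges: [-2.97, 2.97], [-1.01, 2.36], [0.21, 2.38], [-0.96, 4.11], [0.2, 2.71], [-2.98, 2.98]. Speed limits (rad/s): [2.39, 2.39, 3.14, 3.14, 3.14, 3.14].

## Interface

Orientations are given as a 3x3 rotation matrix whose columns are the frame's x, y, z axes.
In Python, from rig import robot gives the robot as it stands.
- The arm moves only by the shell command python3 -m pendant 'ROWS' [FORCE]. ROWS is text: rows parted by semicolons, each of 7 numbers parted by spaces: the turn, a rotation vector about the world's x, y, z in degrees, then the shift along the world's x, y, z in mm, then the opening, from 0 (shut) to 1 (fully open). A call has 1 to 5 rows; each row shifts and turns the commanded pose from where the row before left it; what a row does not reach is not made up. A row lasts 1/8 s, in which the tool goes at most 62.5 mm and 10.7 degrees, less where a joint would pass 70% of its speed; a pose out of reach is approached as far as the arm can. A call is refused whole if a number of a shift passes 62.5 or a number of a turn 10.7, either way. A call with a gripper value outside its range is refused whole. The fingers move at their own pace and stop on an object; FORCE is the grip in N (left out, the last holds). Time passes only in rows, so rows that do not move let the fingers close. It gives the time, the measured TCP pose, the force, the opening and the grip force at its end, in the units of the state.
- robot.read_state(): the state, without advancing time (a new reading comes with each control period).
- robot.read_camera(name): name is "scene" or "top"; returns the picture (420x560x3 uint8, blue, green, red); there is no depth.
- robot.calibration(name): a dict with "fx", "fy", "cx", "cy" (pixels), "rvec" (rotation vector, rad) and "tvec" (3), from world to camera coordinates, as OpenCV has them. Camera axes: x right, y down, z forward; pixel columns grow to the right and rows downward; lengths in mm; the calibration is good to about 2 mm. A picture is of the moment at which its call begins. calibration takes no time and is no camera call.
- robot.job_done(): hands the job in; it is judged then, once.
The state is a dict: "clock": time; "joints": joint angles; "qvel": joint speeds; "tau": joint torques, N m; "tcp_pos": TCP position; "ee_rot": TCP orientation; "force": force on the tool from outside, world axes, zero at the start; "ft_torque": the same for the moment, N m; "grip_width": opening from 0.0 (shut) to 1.0 (fully open); "grasp_force": force on a finger pad.
Only numpy, scipy, OpenCV 4.12 (cv2) and the standard library are available. Lean on these libraries where they do the work, as an engineer would, in place of code of your own. Each camera call takes 0.05 s, during which the arm holds its last target. There are 200 camera calls.

## Task

Take the steel wash basket by its black grip off the drain stand and stand it in the white rinse pan, set down (not dropped) flat on the pan's floor, then let go. It hangs by a bar behind the upturned tip of a deep hook, under a sprung guard, so lift it past the tip by feel and only then draw it out towards its grip side: do it gently, never straining hard against the tip, the guard or any other part of the stand. Leave the other things on the bench where they are.

Things in the scene. Friction and masses are not known exactly. Their poses are not given: they have to be found in the camera images.
- basket: Steel mesh basket, 0.2 to 0.33 kg, 82 (x) x 104 (y) x 55 mm high, capped tubes fixed inside. Origin: middle of its underside; z up, grip towards -x. Two legs at y = +-48.5 rise to a bar along y over the origin; 91 mm clear between legs. It hangs by the bar, axes about as the stand's. Its centre of mass lies under the bar, so it may droop about the grip when lifted.
- basket_bar (a point): Middle of the basket's hanging bar (square, 8 x 8 mm, 100 long along y), 134 mm above the basket's origin. A flat steel frame, as high as the bar, goes from its ends 55 mm to -x and carries the grip.
- basket_grip (a point): Centre of the black plastic grip block, 34 (x) x 22 (y) x 30 mm high, at x = -55, y = 0, z = 153 of the basket (block from z 138 to 168). Pinch it from above across its y.
- stand: Drain stand, fixed. Origin on the bench under the middle of the hook's seat; z up; the hook opens to -x. White base plate (x -10 to 140, y +-65, 12 high), column at x = 75, 263 high. The steel hook is 24 mm wide (y +-12). More than 12 N between stand and basket or fingers would bend it.
- stand_seat (a point): Middle of the hook's flat seat, 185 mm above the bench, on which the bar rests. It ends at the tip plate (inner face x = -7, outer x = -13 of the stand) and at a back stop (x = 7, 10 high). The tip's top edge lies 10 to 46 mm above the seat, different each time and not measured: tip and guard sit on one C-shaped bracket clamped firmly at any height on the column.
- stand_top (a point): Top of the column, 263 mm up. The bracket's upper arm carries a sprung grey guard straight over seat and tip (x -13 to 11), its underside always 10 mm above the tip's top edge: the 8 mm bar passes between with 2 mm to spare. The guard yields 2 mm upwards, 1.5 N at first, 7.5 N at its stop, then hard. The lower arm (under the seat) stays clear of the basket.
- pan: White plastic rinse pan, fixed, left or right of the stand: outside 106 (x) x 130 (y) x 40 mm high, inside 96 x 120, with 13 mm rims along its 130 mm sides. Origin: centre of underside; z up. The basket fits with its 104 mm side along the 120 mm side, either way round, 7 to 8 mm to spare all round.
- pan_floor (a point): Centre of the pan's inner floor, 5 mm above the bench.
- tipbox: Bystander: box of yellow pipette tips, 85 x 120 x 63 mm, origin centre of underside, on the other side of the stand from the pan.
- tuberack: Bystander: blue tube rack 60 x 120 x 47 mm, origin centre of underside.
- beaker: Bystander: glass beaker 70 mm across, 90 high, origin centre of underside.
- bottle: Bystander: white plastic bottle 60 mm across, 150 high, origin centre of underside.
- jar: Bystander: amber jar 60 mm across, 70 high, origin centre of underside.
- pipette: Bystander: white pipette lying on the bench, 280 mm long, 24 high.
- marker: Bystander: black marker lying on the bench, 120 mm long, 14 high.
There are look-alikes about, which are no part of the job. What is shaped like the pan but green or pink is not meant.

How it is judged:
By the outcome, as a careful person would: the job done as asked, in the order asked, and still so for the second after the job is handed in, with the robot touching nothing.
It also fails if it takes over 50 s, if anything falls off the work surface, if the arm or the gripper's body presses on something with over 40 N, if the wrist force passes 120 N, or if a joint passes its speed limit or range.

## Working session

There is one attempt and no reset: what is moved stays moved. The work goes in short steps, Python scripts to look and compute and a shell command to move; the robot and the scene stay as the last step left them, time stands still between calls to the robot, and variables do not carry over. Pictures are saved under pics/ and viewed, at most 10 in all, crops included, and the job is handed in when it is done.

```bash
mkdir -p pics; ls; python3 - <<'E'
from rig import robot
import cv2
for n in ("scene","top"):
    cv2.imwrite(f"pics/{n}0.png",robot.read_camera(n)); print(n,robot.calibration(n))
s=robot.read_state(); print(s)
E
```

```text
pics
scene {'fx': 500.36743767677063, 'fy': 500.36743767677063, 'cx': 277.50951840049106, 'cy': 212.84150432150216, 'rvec': array([ 0.6928478 ,  2.73880429, -0.97184873]), 'tvec': array([ 501.72900453,  -96.94933693, 1657.60768702])}
top {'fx': 449.97849679561466, 'fy': 449.97849679561466, 'cx': 286.5579434155093, 'cy': 206.09345443893247, 'rvec': array([ 2.14770844, -2.1182788 ,  0.21871398]), 'tvec': array([ -63.47516089,  579.61526447, 1468.74838407])}
{'clock': 0.1, 'joints': array([ 1.06090472e+00,  3.59456082e-01,  1.51132837e+00, -1.42037169e-05,
        1.27248652e+00, -1.15122930e-01]), 'qvel': array([ 0.00132593, -0.00194564, -0.00202686,  0.00081836,  0.00045114,
        0.00036157]), 'tau': array([ 7.25365385e-05, -5.28651273e+01, -2.79350156e+01, -4.79018672e-05,
        4.98328722e-03,  3.41720295e-05]), 'tcp_pos': array([230.48161997, 553.30527378, 230.52229248]), 'ee_rot': array([[-9.23087091e-01,  3.84590133e-01, -8.07307238e-04],
       [ 3.84590938e-01,  9.23085936e-01, -1.47145587e-03],
       [ 1.79306549e-04, -1.66876497e-03, -9.99998592e-01]]), 'force': array([-0.45694331,  0.20599314,  0.39934161]), 'ft_torque': array([-0.01539119, -0.01068874, -0.02183581]), 'grasp_force': 0.0, 'grip_width': 1.0000531596379283}
```

View pics/scene0.png

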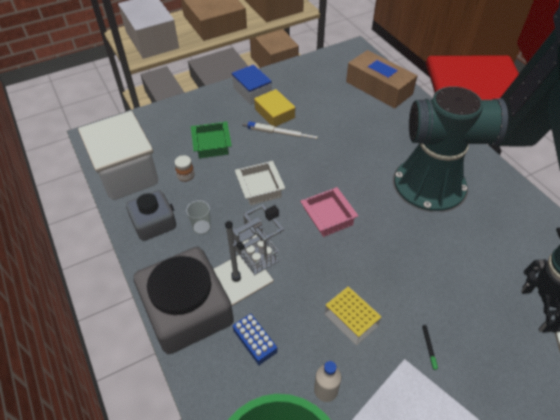

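View pics/top0.png

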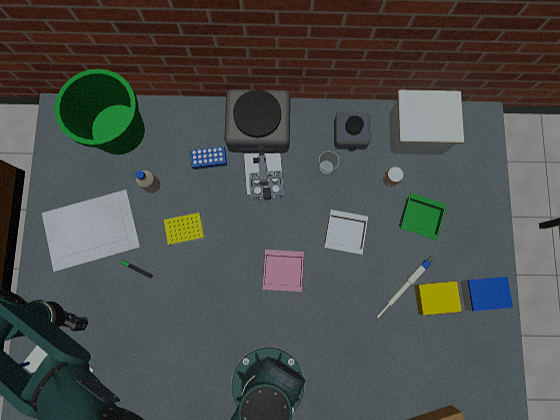

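Top view: the pan candidates are white (346,232), green (423,216) and pink (284,270). The white one beside the stand fits. The stand base is at (263,170), with the black grip on its near side at (266,197). I'll confirm this in an enlarged crop.

```bash
cat > h.py <<'E'
import numpy as np,cv2
from rig import robot
def cam(n):
    c=robot.calibration(n);K=np.array([[c['fx'],0,c['cx']],[0,c['fy'],c['cy']],[0,0,1]]);return K,np.array(c['rvec']),np.array(c['tvec'])
def proj(n,P):
    K,r,t=cam(n);return cv2.projectPoints(np.array(P,float).reshape(-1,3),r,t,K,None)[0].reshape(-1,2)
def atz(n,uv,z):
    K,r,t=cam(n);R=cv2.Rodrigues(r)[0];d=R.T@np.linalg.inv(K)@np.array([*uv,1.]);o=-R.T@t;return o+d*(z-o[2])/d[2]
E
python3 - <<'E'
import cv2,numpy as np
t=cv2.imread('pics/top0.png')[140:260,235:375]; s=cv2.imread('pics/scene0.png')[155:305,190:300]
a=cv2.resize(t,None,fx=3.4,fy=3.4,interpolation=cv2.INTER_CUBIC); b=cv2.resize(s,None,fx=2.9,fy=2.9,interpolation=cv2.INTER_CUBIC)
H=max(a.shape[0],b.shape[0]); f=lambda i:np.vstack([i,np.zeros((H-i.shape[0],i.shape[1],3),np.uint8)])
o=np.hstack([f(a),f(b)]);print(o.shape);cv2.imwrite('pics/crop1.png',o)
E
```

```text
(435, 795, 3)
```

View pics/crop1.png

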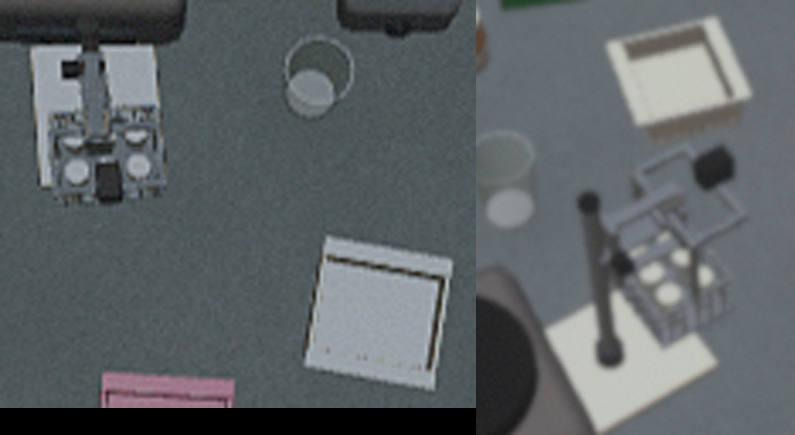

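The crop confirms it: the white pan has its flanges along image-horizontal, so its 130 mm side runs about along world y, turned slightly. The grip is the black block at crop (108,182) on top and (715,168) in the scene view.

```bash
python3 - <<'E'
from h import *
t=cv2.imread('pics/top0.png'); s=cv2.imread('pics/scene0.png')
def blob(img,box,f):
    x0,y0,x1,y1=box; m=np.zeros(img.shape[:2],np.uint8); m[y0:y1,x0:x1]=(f(img[y0:y1,x0:x1].astype(int))*255)
    n,l,st,c=cv2.connectedComponentsWithStats(m); k=1+np.argmax(st[1:,4]); return (l==k).astype(np.uint8),st[k],c[k]
m,st,c=blob(t,(315,200,380,262),lambda i:i.min(2)>135); cn=cv2.findContours(m,0,1)[0]; r=cv2.minAreaRect(max(cn,key=len)); 
B=cv2.boxPoints(r); W=np.array([atz('top',p,40) for p in B]); print('pan px',B.round(1).tolist()); print(W.round(1),W.mean(0)); d=np.diff(np.vstack([W,W[:1]]),axis=0)[:,:2];print(np.linalg.norm(d,axis=1),np.degrees(np.arctan2(d[:,1],d[:,0])))
man=np.array([(325,237),(453,260),(435,388),(305,365)])/3.4+[235,140]; print('man',np.mean([atz('top',p,40) for p in man],0))
ms=np.array([(607,40),(717,17),(752,97),(633,128)]); ms=(ms-[476,0])/2.9+[190,155]; Ws=np.array([atz('scene',p,40) for p in ms]);print('scene pan',Ws.round(1).tolist(),Ws.mean(0))
# base
bm=np.array([(31,46),(156,46),(40,187)])/3.4+[235,140];print('base',[atz('top',p,12).round(1) for p in bm])
bs=(np.array([(545,330),(604,432),(718,362)])-[476,0])/2.9+[190,155];print('base scene TR?',[atz('scene',p,12).round(1) for p in bs])
# grip
dk=lambda i:i.max(2)<45
for n,img,box in(('top',t,(258,185,276,203)),('scene',s,(260,200,285,225))):
    m,st,c=blob(img,box,dk); print(n,'grip',st,c,atz(n,c,215),atz(n,c,223))
r=(np.array((588,200))-[476,0])/2.9+[190,155];print('coltop scene',atz('scene',r,263)); r=np.array((91,30))/3.4+[235,140];print('coltop top',atz('top',r,263))
E
```

```text
pan px [[324.29998779296875, 247.60000610351562], [330.3999938964844, 209.6999969482422], [368.0, 215.8000030517578], [361.8999938964844, 253.60000610351562]]
[[ 443.2 -184.3   40. ]
 [ 572.8 -205.7   40. ]
 [ 553.8 -334.4   40. ]
 [ 424.5 -311.1   40. ]] [ 498.56532968 -258.87687359   40.        ]
[131.39759397 130.13435315 131.34633551 128.08556168] [ -9.35420223 -98.42486739 169.75142877  81.62009045]
man [ 497.8030086  -260.50276602   40.        ]
scene pan [[548.6, -333.9, 40.0], [421.5, -306.1, 40.0], [445.5, -178.4, 40.0], [580.0, -200.9, 40.0]] [ 498.89682263 -254.82835178   40.        ]
base [array([775.9,  96.8,  12. ]), array([778.3, -33.8,  12. ]), array([625.6,  83.1,  12. ])]
base scene TR? [array([762.9, -27.4,  12. ]), array([759.6, 103.7,  12. ]), array([629.1,  87.4,  12. ])]
top grip [264 194   7   6  18] [267.44444444 197.38888889] [576.26203912   5.707776   215.        ] [574.60759275   5.50553449 223.        ]
scene grip [266 208  12  11  89] [271.48314607 213.39325843] [594.33598511  17.51533971 215.        ] [597.20974144  23.29419052 223.        ]
coltop scene [719.32846047  31.28226845 263.        ]
coltop top [713.84790223  24.32317294 263.        ]
```

```bash
cat > fit.py <<'E'
from h import *
from scipy.optimize import minimize
a=np.radians(5.2)
def box(cx,cy,z0,z1,lx,ly,a):
    R=np.array([[np.cos(a),-np.sin(a)],[np.sin(a),np.cos(a)]])
    return np.array([[*(R@[i*lx/2,j*ly/2]+[cx,cy]),z] for i in(-1,1) for j in(-1,1) for z in(z0,z1)])
def poly(n,P): return cv2.convexHull(proj(n,P).astype(np.float32))[:,0]
def mask(n,P,k=8):
    m=np.zeros((420*k//4,560*k//4),np.uint8); return m
if __name__=='__main__':
    im={'top':cv2.imread('pics/top0.png'),'scene':cv2.imread('pics/scene0.png')}
    roi={'top':(252,178,284,210),'scene':(255,195,290,230)}
    K=6; g={}
    for n,(x0,y0,x1,y1) in roi.items():
        g[n]=cv2.resize(im[n][y0:y1,x0:x1].max(2),None,fx=K,fy=K,interpolation=cv2.INTER_LINEAR).astype(float)
    def sc(n,x,y):
        x0,y0,_,_=roi[n]; p=(poly(n,box(x,y,193,223,34,22,a))-[x0-.5,y0-.5])*K
        m=np.zeros(g[n].shape,np.uint8); cv2.fillConvexPoly(m,p.round().astype(int),1); o=cv2.dilate(m,np.ones((19,19)))-m
        return g[n][o>0].mean()-g[n][m>0].mean()
    G=[(x,y) for x in range(560,621,1) for y in range(-15,46,1)]
    S={n:np.array([sc(n,*q) for q in G]) for n in roi}
    for n in S: print(n,G[S[n].argmax()],S[n].max())
    T=S['top']+S['scene']; b=G[T.argmax()]; print('joint',b)
    outs=[]
    for n,(x0,y0,x1,y1) in {'top':(235,145,305,215),'scene':(205,195,290,300)}.items():
        o=cv2.resize(im[n][y0:y1,x0:x1],None,fx=5.5,fy=5.5,interpolation=cv2.INTER_CUBIC)
        def dr(P,c): cv2.polylines(o,[((poly(n,P)-[x0-.5,y0-.5])*5.5).round().astype(int)],True,c,1)
        dr(box(*b,193,223,34,22,a),(0,0,255))
        ux=np.array([np.cos(a),np.sin(a)]); o0=np.array([643,21.])
        dr(box(*(o0+65*ux),0,12,150,130,a),(0,255,0)); dr(box(*(o0+75*ux),0,263,1,1,a),(0,255,0)); dr(box(*(o0-1*ux),182,185,24,24,a),(255,0,0))
        dr(box(*(np.array(b)+55*ux),185,193,8,100,a),(0,255,255)); dr(box(*(np.array(b)+55*ux),55,110,82,104,a),(255,0,255))
        outs.append(o)
    H=max(o.shape[0] for o in outs); z=np.zeros((H,sum(o.shape[1] for o in outs),3),np.uint8); c=0
    for o in outs: z[:o.shape[0],c:c+o.shape[1]]=o;c+=o.shape[1]
    z=z[:600,:];z=cv2.resize(z,None,fx=.93,fy=.93);print(z.shape);cv2.imwrite('pics/fit1.png',z)
E
python3 fit.py
```

```text
Traceback (most recent call last):
  File "fit.py", line 21, in <module>
    S={n:np.array([sc(n,*q) for q in G]) for n in roi}
                   ~~^^^^^^
  File "fit.py", line 17, in sc
    x0,y0,_,_=roi[n]; p=(poly(n,box(x,y,193,223,34,22,a))-[x0-.5,y0-.5])*K
                         ~~~~^^^^^^^^^^^^^^^^^^^^^^^^^^^^
  File "fit.py", line 7, in poly
    def poly(n,P): return cv2.convexHull(proj(n,P).astype(np.float32))[:,0]
                                         ~~~~^^^^^
  File "h.py", line 6, in proj
    K,r,t=cam(n);return cv2.projectPoints(np.array(P,float).reshape(-1,3),r,t,K,None)[0].reshape(-1,2)
          ~~~^^^
  File "h.py", line 4, in cam
    c=robot.calibration(n);K=np.array([[c['fx'],0,c['cx']],[0,c['fy'],c['cy']],[0,0,1]]);return K,np.array(c['rvec']),np.array(c['tvec'])
ValueError: time passes only in moves, steps and waits
```

Calling the calibration on every projection triggers a refusal, so I'll cache it.

```bash
sed -i 's/^def cam/import functools\n@functools.cache\ndef cam/' h.py; python3 fit.py
```

```text
top (589, 9) 48.31841807909604
scene (591, 10) 52.44234922712512
joint (590, 9)
(538, 793, 3)
```

View pics/fit1.png

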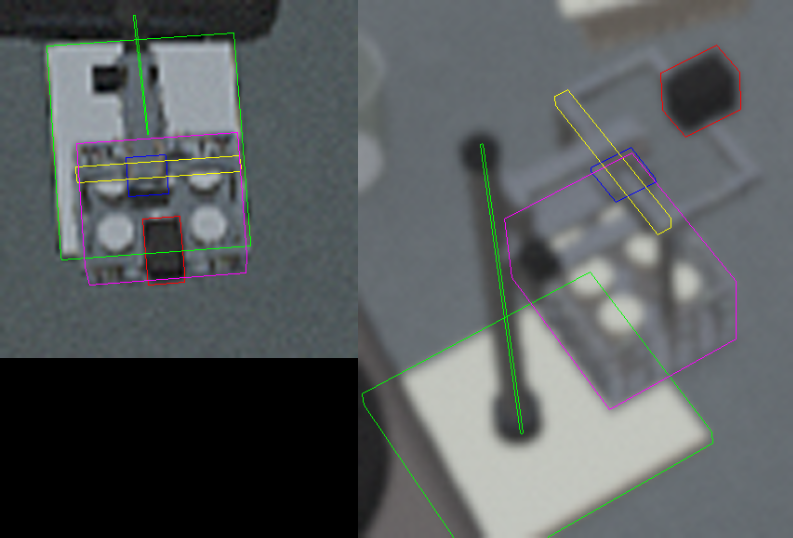

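The model overlay fits: grip (590, 9), stand origin about (643, 21), yaw about 5°, with the bar and base aligned in both views. Moving over.

```bash
python3 -m pendant '0 0 0 0 0 50 0.6;0 0 10 30 -45 0 0.6;0 0 10 33 -50 0 0.6;0 0 7.8 33 -50 0 0.6;0 0 0 33 -50 0 0.6' && python3 -m pendant '0 0 0 33 -50 0 0.6;0 0 0 33 -50 0 0.6;0 0 0 33 -50 0 0.6;0 0 0 33 -50 0 0.6;0 0 0 33 -50 0 0.6' | tail -30
```

```text
clock: 0.72
tcp_pos: [360.2, 357.4, 281.0]
ee_rot: [[-0.996, -0.091, -0.0], [-0.091, 0.996, -0.0], [0.0, -0.0, -1.0]]
force: [-0.3, 0.8, -1.0]
grip_width: 0.598
grasp_force: 0.0
clock: 1.35
tcp_pos: [525.2, 107.3, 281.1]
ee_rot: [[-0.996, -0.089, -0.0], [-0.089, 0.996, 0.0], [0.0, 0.0, -1.0]]
force: [0.2, 0.5, 0.4]
grip_width: 0.599
grasp_force: 0.0
```

```bash
python3 -m pendant '0 0 0 32 -49 0 0.6;0 0 0 33 -49 0 0.6;0 0 0 0 0 -30 0.6;0 0 0 0 0 0 0.6' && python3 - <<'E'
from h import *
from fit import box,poly
a=np.radians(5.2);outs=[]
for n,(x0,y0,x1,y1) in {'top':(235,145,305,215),'scene':(205,165,290,270)}.items():
    o=cv2.resize(robot.read_camera(n)[y0:y1,x0:x1],None,fx=5,fy=5,interpolation=cv2.INTER_CUBIC)
    cv2.polylines(o,[((poly(n,box(590,9,193,223,34,22,a))-[x0-.5,y0-.5])*5).round().astype(int)],True,(0,0,255),1)
    outs.append(cv2.copyMakeBorder(o,0,525-o.shape[0],0,0,cv2.BORDER_CONSTANT))
cv2.imwrite('pics/pre.png',np.hstack(outs))
E
```

```text
clock: 1.85
tcp_pos: [587.5, 10.6, 248.6]
ee_rot: [[-0.996, -0.088, -0.006], [-0.088, 0.996, 0.001], [0.006, 0.001, -1.0]]
force: [-0.3, 0.0, -0.3]
grip_width: 0.602
grasp_force: 0.0
```

View pics/pre.png

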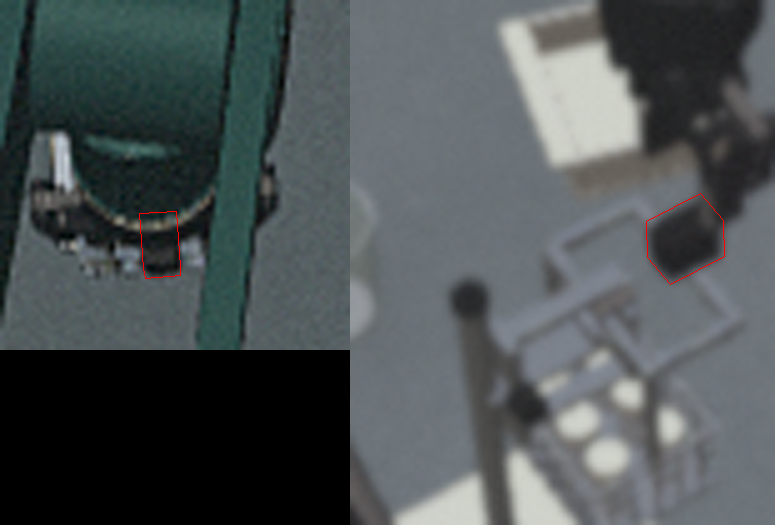

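The grip block at scene crop (685,238) lies between the fingers, just below them, and the alignment looks good. Descending in stages while watching the force.

```bash
python3 -m pendant '0 0 0 1 -1 -20 0.6;0 0 0 0 0 -14 0.6;0 0 0 0 0 0 0.6' && python3 -m pendant '0 0 0 0 0 -10 0.6;0 0 0 0 0 -5 0.6;0 0 0 0 0 0 0.6;0 0 0 0 0 0 0.6'
```

```text
clock: 2.33
tcp_pos: [589.7, 10.8, 216.8]
ee_rot: [[-0.996, -0.09, -0.002], [-0.09, 0.996, 0.0], [0.002, 0.0, -1.0]]
force: [0.2, 0.3, 0.5]
grip_width: 0.598
grasp_force: 0.0
clock: 2.82
tcp_pos: [590.8, 10.1, 202.4]
ee_rot: [[-0.996, -0.089, 0.0], [-0.089, 0.996, -0.0], [-0.0, -0.0, -1.0]]
force: [0.0, 0.2, 0.1]
grip_width: 0.599
grasp_force: 0.0
```

```bash
python3 -m pendant '0 0 0 0 0 -5 0.6;0 0 0 0 0 0 0.6;0 0 0 0 0 0 0.3;0 0 0 0 0 0 0.2;0 0 0 0 0 0 0.2' 20 && python3 -m pendant '0 0 0 0 0 0 0;0 0 0 0 0 0 0;0 0 0 0 0 0 0;0 0 0 0 0 0 0' 20; python3 -m pendant '0 0 0 0 0 0 0;0 0 0 0 0 0 0' 100
```

```text
clock: 3.45
tcp_pos: [590.7, 10.1, 197.4]
ee_rot: [[-0.996, -0.089, 0.0], [-0.089, 0.996, -0.0], [-0.0, -0.0, -1.0]]
force: [0.3, 0.1, 0.4]
grip_width: 0.254
grasp_force: 21.9
clock: 3.95
tcp_pos: [590.7, 10.1, 197.4]
ee_rot: [[-0.996, -0.089, 0.0], [-0.089, 0.996, -0.0], [-0.0, -0.0, -1.0]]
force: [0.3, -0.0, 1.1]
grip_width: 0.25
grasp_force: 22.0
clock: 4.2
tcp_pos: [590.7, 10.1, 197.5]
ee_rot: [[-0.996, -0.089, 0.0], [-0.089, 0.996, -0.0], [-0.0, -0.0, -1.0]]
force: [-1.4, 0.7, 3.5]
grip_width: 0.239
grasp_force: 99.6
```

```bash
python3 -m pendant '0 0 0 0 0 1 0;0 0 0 0 0 1 0;0 0 0 0 0 0 0'; python3 -m pendant '0 0 0 0 0 1 0;0 0 0 0 0 1 0;0 0 0 0 0 0 0';python3 -m pendant '0 0 0 0 0 0 0';  python3 -c "
from rig import robot;print(robot.read_state()['ft_torque'])"
```

```text
clock: 4.58
tcp_pos: [590.1, 10.1, 198.8]
ee_rot: [[-0.996, -0.089, -0.001], [-0.089, 0.996, -0.0], [0.001, 0.0, -1.0]]
force: [0.2, -0.1, -2.7]
grip_width: 0.239
grasp_force: 99.1
clock: 4.95
tcp_pos: [590.7, 10.1, 201.4]
ee_rot: [[-0.996, -0.089, 0.0], [-0.089, 0.996, -0.0], [-0.0, -0.0, -1.0]]
force: [-0.3, 0.1, -2.8]
grip_width: 0.237
grasp_force: 99.1
clock: 5.08
tcp_pos: [590.6, 10.1, 201.3]
ee_rot: [[-0.996, -0.089, 0.0], [-0.089, 0.996, -0.0], [0.0, -0.0, -1.0]]
force: [-0.3, -0.3, -2.6]
grip_width: 0.238
grasp_force: 99.1
[-0.0246081   0.12972869  0.02365403]
```

Lifted free: weight is about 2.7 N, carried by the grip. Next I'll feel upward in 1 mm steps, stopping at any sign of contact.

```bash
cat > chk.py <<'E'
from rig import robot;import sys
s=robot.read_state();f=s['force'];t=s['ft_torque'][1]
print('  CHK',round(s['clock'],2),s['tcp_pos'].round(1),f.round(1),round(t,3),'w',round(s['grip_width'],3))
sys.exit(1 if f[2]<-3.7 or t>.18 or t<.05 or abs(f[0])>1.3 or abs(f[1])>1.3 or f[2]>-1.3 else 0)
E
c(){ python3 chk.py; }
(python3 -m pendant '0 0 0 0 0 1 0;0 0 0 0 0 1 0;0 0 0 0 0 1 0;0 0 0 0 0 0 0' && c && python3 -m pendant '0 0 0 0 0 1 0;0 0 0 0 0 1 0;0 0 0 0 0 0 0' && c && python3 -m pendant '0 0 0 0 0 1 0;0 0 0 0 0 0 0' && c && python3 -m pendant '0 0 0 0 0 1 0;0 0 0 0 0 0 0' && c && python3 -m pendant '0 0 0 0 0 1 0;0 0 0 0 0 0 0' && c && python3 -m pendant '0 0 0 0 0 1 0;0 0 0 0 0 0 0' && c && python3 -m pendant '0 0 0 0 0 1 0;0 0 0 0 0 0 0' && c && python3 -m pendant '0 0 0 0 0 1 0;0 0 0 0 0 0 0' && c && python3 -m pendant '0 0 0 0 0 1 0;0 0 0 0 0 0 0' && c ) | grep CHK
```

```text
CHK 5.58 [590.7  10.1 204.4] [-0.   0.3 -1.9] 0.191 w 0.235
```

```bash
sed -i 's/<-3.7 or t>.18 or t<.05/<-4.2 or t>.25 or t<.02/; s/abs(f\[0\])>1.3/abs(f[0])>1.6/;s/abs(f\[1\])>1.3/abs(f[1])>1.6/;s/f\[2\]>-1.3/f[2]>-1/' chk.py
c(){ python3 chk.py; }
(python3 -m pendant '0 0 0 0 0 0 0' && c; python3 -m pendant '0 0 0 0 0 1 0;0 0 0 0 0 1 0;0 0 0 0 0 0 0' && c && python3 -m pendant '0 0 0 0 0 1 0;0 0 0 0 0 0 0' && c && python3 -m pendant '0 0 0 0 0 1 0;0 0 0 0 0 0 0' && c && python3 -m pendant '0 0 0 0 0 1 0;0 0 0 0 0 0 0' && c && python3 -m pendant '0 0 0 0 0 1 0;0 0 0 0 0 0 0' && c && python3 -m pendant '0 0 0 0 0 1 0;0 0 0 0 0 0 0' && c && python3 -m pendant '0 0 0 0 0 1 0;0 0 0 0 0 0 0' && c && python3 -m pendant '0 0 0 0 0 1 0;0 0 0 0 0 0 0' && c ) | grep CHK
```

```text
CHK 5.7 [590.6  10.1 204.3] [-0.6 -0.2 -1.9] 0.1 w 0.237
  CHK 6.08 [590.7  10.1 206.4] [ 0.4  0.4 -2.9] 0.072 w 0.238
  CHK 6.33 [590.7  10.1 207.4] [-0.5  1.1 -1.6] 0.14 w 0.238
  CHK 6.58 [590.7  10.1 208.3] [-0.2 -0.4 -2.1] 0.168 w 0.237
  CHK 6.83 [590.7  10.  209.4] [-0.2 -0.2 -2.7] 0.152 w 0.234
  CHK 7.08 [590.7  10.1 210.4] [-0.1 -0.  -2.8] 0.147 w 0.236
  CHK 7.33 [590.5  10.1 211.1] [-0.6  0.  -2.7] 0.106 w 0.237
  CHK 7.58 [590.5  10.1 212. ] [ 0.9  0.2 -5.7] 0.101 w 0.236
```

```bash
for i in 1 2 3; do python3 -m pendant '0 0 0 0 0 0 0' >/dev/null; python3 chk.py; done
```

```text
CHK 7.7 [590.5  10.1 212. ] [ 1.5 -0.1 -5.8] 0.084 w 0.235
  CHK 7.83 [590.5  10.1 212.1] [ 0.9 -0.2 -6.6] 0.109 w 0.235
  CHK 7.95 [590.5  10.1 212.2] [ 1.   0.4 -6.4] 0.062 w 0.235
```

Contact: about 3.5 N extra, downward, with about 1 N in x. I'll check by picture that this is the guard before drawing out, with the predicted guard (yellow, tip about 12) and bar (red) overlaid.

```bash
python3 - <<'E'
from h import *
from fit import box,poly
a=np.radians(5.2);u=np.array([np.cos(a),np.sin(a)]);o0=np.array([643,21.]);g=np.array([590.5,10.])
n='scene';x0,y0,x1,y1=210,180,290,270
I=robot.read_camera(n)[y0:y1,x0:x1]
A=cv2.resize(I,None,fx=5,fy=5,interpolation=cv2.INTER_CUBIC);o=A[:, :].copy()
def dr(P,c): cv2.polylines(o,[((poly(n,P)-[x0-.5,y0-.5])*5).round().astype(int)],True,c,1)
dr(box(*(o0-1*u),207,213,24,24,a),(0,255,255)); dr(box(*(g+55*u),199.5,207.5,8,100,a),(0,0,255)); dr(box(*(o0-10*u),182,197,6,24,a),(255,0,0)); dr(box(*g,208,238,34,22,a),(0,255,0))
dr(box(*(g+55*u),69.5,124.5,82,104,a),(255,0,255))
cv2.imwrite('pics/feel.png',np.hstack([A,o]))
E
```

```text
(no output)
```

View pics/feel.png

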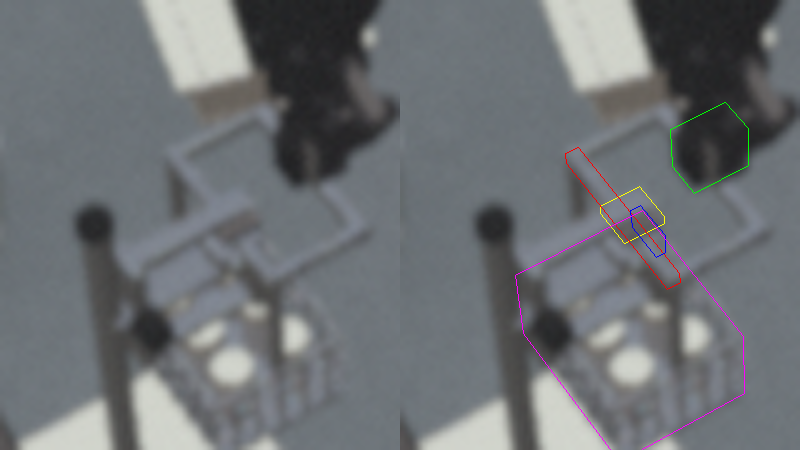

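The predicted guard (yellow, about (630,215)) matches where the grey arm ends, and the bar is right under it. So I'll back off just under the guard and check the force.

```bash
python3 -m pendant '0 0 0 0 0 -1.3 0;0 0 0 0 0 0 0'>/dev/null;python3 chk.py; for i in 1 2; do python3 -m pendant '0 0 0 0 0 0 0' >/dev/null; python3 chk.py; done
```

```text
CHK 8.25 [590.6  10.1 211.2] [-1.3  0.1 -4.1] 0.222 w 0.236
  CHK 8.38 [590.6  10.1 211.2] [-0.2  0.2 -3.3] 0.247 w 0.24
  CHK 8.5 [590.6  10.1 211.1] [-0.5  0.2 -2.4] 0.198 w 0.236
```

```bash
python3 -m pendant '0 0 0 0 0 -0.4 0;0 0 0 0 0 0 0'>/dev/null;python3 chk.py; for i in 1 2 3; do python3 -m pendant '0 0 0 0 0 0 0' >/dev/null; python3 chk.py; done
```

```text
CHK 8.75 [590.8  10.1 210.7] [ 0.5  0.7 -2.6] 0.133 w 0.236
  CHK 8.88 [590.7  10.1 210.7] [-0.8 -0.5 -2.1] 0.1 w 0.239
  CHK 9.0 [590.7  10.1 210.6] [ 0.2  0.1 -2. ] 0.144 w 0.238
  CHK 9.12 [590.6  10.1 210.6] [-0.8 -0.4 -2.6] 0.199 w 0.237
```

Free, about 0.5 mm below the guard. Drawing out in 2 mm steps.

```bash
c(){ python3 chk.py; }
(python3 -m pendant '0 0 0 -1 -0.1 0 0;0 0 0 -1 -0.1 0 0' && c && python3 -m pendant '0 0 0 -1 -0.1 0 0;0 0 0 -1 -0.1 0 0' && c && python3 -m pendant '0 0 0 -1 -0.1 0 0;0 0 0 -1 -0.1 0 0' && c && python3 -m pendant '0 0 0 -1 -0.1 0 0;0 0 0 -1 -0.1 0 0' && c && python3 -m pendant '0 0 0 -1 -0.1 0 0;0 0 0 -1 -0.1 0 0' && c && python3 -m pendant '0 0 0 -1 -0.1 0 0;0 0 0 -1 -0.1 0 0' && c && python3 -m pendant '0 0 0 -1 -0.1 0 0;0 0 0 -1 -0.1 0 0' && c && python3 -m pendant '0 0 0 -1 -0.1 0 0;0 0 0 -1 -0.1 0 0' && c && python3 -m pendant '0 0 0 -1 -0.1 0 0;0 0 0 -1 -0.1 0 0' && c && python3 -m pendant '0 0 0 -1 -0.1 0 0;0 0 0 -1 -0.1 0 0' && c ) | grep CHK
```

```text
CHK 9.38 [588.5   9.9 210.5] [-0.4  0.2 -3. ] 0.154 w 0.233
  CHK 9.62 [586.5   9.7 210.6] [ 0.2 -0.6 -3.2] 0.159 w 0.236
  CHK 9.88 [584.5   9.5 210.6] [ 0.2  1.2 -1.4] 0.175 w 0.234
  CHK 10.12 [582.5   9.3 210.6] [-0.1  0.1 -3.3] 0.126 w 0.236
  CHK 10.38 [580.5   9.1 210.6] [-0.2  0.5 -2.7] 0.127 w 0.242
  CHK 10.62 [578.5   8.9 210.6] [ 0.6 -0.3 -2.7] 0.114 w 0.238
  CHK 10.88 [576.5   8.7 210.6] [-0.7 -0.5 -2.9] 0.172 w 0.236
  CHK 11.12 [574.6   8.5 210.6] [ 0.1 -0.4 -2.6] 0.118 w 0.237
  CHK 11.38 [572.5   8.3 210.6] [-1.   1.6 -2.3] 0.09 w 0.239
```

```bash
(python3 -m pendant '0 0 0 -2 -0.2 0 0;0 0 0 -2 -0.2 0 0;0 0 0 -3 -0.3 0 0;0 0 0 -3 -0.3 0 0' && python3 chk.py; python3 -m pendant '0 0 0 -8 -0.7 0 0;0 0 0 -12 -1.1 0 0;0 0 0 -16 -1.4 0 0;0 0 0 -16 -1.4 0 0;0 0 0 -16 -1.4 0 0' && python3 chk.py)|grep CHK
cat > panfit.py <<'E'
from h import *
from fit import box,poly
from scipy.optimize import differential_evolution as de
im={'top':cv2.imread('pics/top0.png'),'scene':cv2.imread('pics/scene0.png')}
roi={'top':(310,195,385,268),'scene':(225,150,295,215)};K=6
g={n:cv2.resize(im[n][y0:y1,x0:x1].min(2),None,fx=K,fy=K).astype(float) for n,(x0,y0,x1,y1) in roi.items()}
def sc(n,x,y,yaw):
    x0,y0,_,_=roi[n];p=(poly(n,box(x,y,40,40,132,130,np.radians(yaw)))-[x0-.5,y0-.5])*K
    m=np.zeros(g[n].shape,np.uint8);cv2.fillConvexPoly(m,(p*16).round().astype(int),1,8,4)
    i=m-cv2.erode(m,np.ones((19,19)));o=cv2.dilate(m,np.ones((19,19)))-m
    return g[n][i>0].mean()-g[n][o>0].mean()
for ns in(('top',),('scene',),('top','scene')):
    r=de(lambda p:-sum(sc(n,*p) for n in ns),[(475,525),(-285,-235),(-18,0)],seed=1,maxiter=40,popsize=12);print(ns,r.x.round(1),r.fun)
E
python3 panfit.py
```

```text
CHK 11.88 [562.3   7.3 210.6] [-0.  -0.5 -2.3] 0.108 w 0.234
  CHK 12.5 [493.2   1.2 210.6] [-0.7  0.1 -2.1] 0.12 w 0.238
('top',) [ 499.2 -259.    -9.7] -59.363477113731975
('scene',) [ 498.6 -258.3   -9.6] -42.43085695906568
('top', 'scene') [ 499.  -258.8   -9.6] -101.41166196410657
```

Clear of the stand. Pan fitted at (499, −258.8), yaw −9.6°. Carrying the basket over it.

```bash
python3 -m pendant '0 0 0 0 -5 15 0;0 0 0 -4 -20 15 0;0 0 -5 -10 -40 0 0;0 0 -5 -10 -45 0 0;0 0 -4.7 -10 -45 0 0' >/dev/null; python3 -m pendant '0 0 0 -8 -40 0 0;0 0 0 -4 -30 0 0;0 0 0 -2 -18 0 0;0 0 0 0 -8 0 0;0 0 0 0 0 0 0'; cat > ov.py <<'E'
import sys
from h import *
from fit import box,poly
s=robot.read_state();t=s['tcp_pos'];yaw=np.arctan2(-s['ee_rot'][0,1],s['ee_rot'][1,1]);u=np.array([np.cos(yaw),np.sin(yaw)])
dz=t[2]-197.4;b=t[:2]+55*u;print(t.round(1),np.degrees(yaw).round(1),'basket',b.round(1),'z',55+dz)
p=np.radians(-9.6);outs=[]
for n,(x0,y0,x1,y1) in {'top':(300,180,390,270),'scene':(215,130,305,220)}.items():
    o=cv2.resize(robot.read_camera(n)[y0:y1,x0:x1],None,fx=4.4,fy=4.4,interpolation=cv2.INTER_CUBIC)
    def dr(P,c): cv2.polylines(o,[((poly(n,P)-[x0-.5,y0-.5])*4.4).round().astype(int)],True,c,1)
    dr(box(499,-258.8,40,40,132,130,p),(0,255,0))
    dr(box(*b,55+dz,55+dz,82,104,yaw),(255,0,255)); dr(box(*b,110+dz,110+dz,82,104,yaw),(0,0,255)); dr(box(*b,185+dz,193+dz,8,100,yaw),(0,255,255))
    outs.append(o)
cv2.imwrite(sys.argv[1],np.hstack(outs))
E
python3 ov.py pics/over.png
```

```text
clock: 13.75
tcp_pos: [446.9, -249.6, 240.7]
ee_rot: [[-0.986, 0.167, 0.0], [0.167, 0.986, 0.0], [-0.0, 0.0, -1.0]]
force: [0.0, 0.1, -2.2]
grip_width: 0.239
grasp_force: 98.9
[ 446.9 -249.6  240.7] -9.6 basket [ 501.2 -258.8] z 98.32646060104756
```

View pics/over.png

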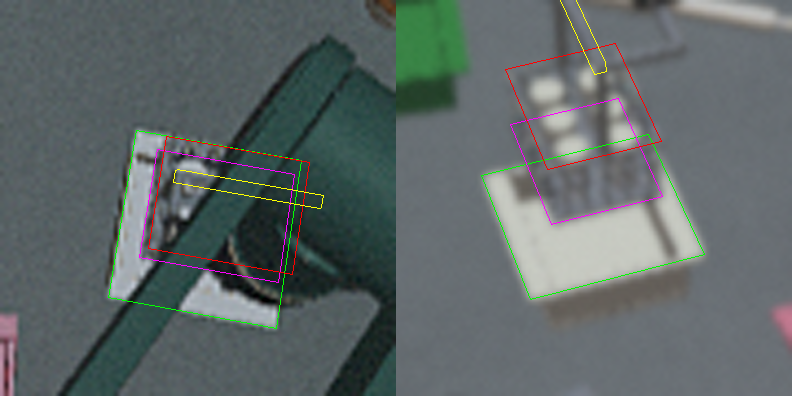

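```bash
python3 -m pendant '0 0 0 -2 0 -20 0;0 0 0 0 0 -20 0;0 0 0 0 0 -8 0;0 0 0 0 0 0 0;0 0 0 0 0 0 0' | sed -n 4p; sed -i "s/(300,180,390,270)/(315,195,385,265)/;s/(215,130,305,220)/(225,135,295,215)/;s/4\.4/5.6/g;s/np.hstack(outs)/np.hstack([raw,outs[1]])/;s/    def dr/    raw=o.copy()\n    def dr/" ov.py; python3 ov.py pics/over2.png
```

```text
force: [0.4, 1.2, -2.6]
[ 445.2 -249.8  193.3] -9.6 basket [ 499.4 -258.9] z 50.888840842648364
```

View pics/over2.png

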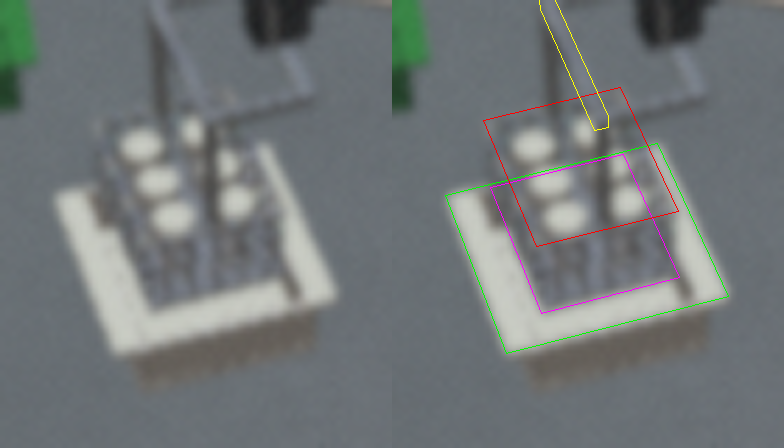

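The basket bottom (magenta) sits inside the pan opening, within about 2 mm of the real one. Lowering, then feeling for the floor.

```bash
c(){ python3 chk.py; }
(python3 -m pendant '0 0 0 0 0 -4 0;0 0 0 0 0 -5 0;0 0 0 0 0 -5 0;0 0 0 0 0 0 0' && c && python3 -m pendant '0 0 0 0 0 -4 0;0 0 0 0 0 -4 0;0 0 0 0 0 -4 0;0 0 0 0 0 0 0' && c && python3 -m pendant '0 0 0 0 0 -4 0;0 0 0 0 0 -4 0;0 0 0 0 0 -3 0;0 0 0 0 0 0 0' && c && python3 -m pendant '0 0 0 0 0 -1 0;0 0 0 0 0 -1 0;0 0 0 0 0 0 0' && c && python3 -m pendant '0 0 0 0 0 -1 0;0 0 0 0 0 0 0' && c && python3 -m pendant '0 0 0 0 0 -1 0;0 0 0 0 0 0 0' && c && python3 -m pendant '0 0 0 0 0 -1 0;0 0 0 0 0 0 0' && c && python3 -m pendant '0 0 0 0 0 -1 0;0 0 0 0 0 0 0' && c && python3 -m pendant '0 0 0 0 0 -1 0;0 0 0 0 0 0 0' && c) | grep CHK
```

```text
CHK 15.07 [ 444.1 -249.4  177.9] [ 0.4 -0.  -1.6] 0.112 w 0.233
  CHK 15.57 [ 444.3 -249.5  166.1] [ 0.1  0.1 -2.7] 0.186 w 0.239
  CHK 16.07 [ 444.4 -249.5  155.2] [-0.1 -0.3 -2.2] 0.152 w 0.235
  CHK 16.45 [ 444.6 -249.7  153.5] [ 0.5 -0.4 -2.1] 0.142 w 0.235
  CHK 16.7 [ 444.6 -249.7  152.5] [-0.7  0.7 -2.9] 0.142 w 0.237
  CHK 16.95 [ 444.5 -249.7  151.5] [-0.1 -0.  -2.4] 0.152 w 0.241
  CHK 17.2 [ 444.5 -249.7  150.5] [ 0.3  0.1 -3.1] 0.188 w 0.234
  CHK 17.45 [ 444.5 -249.7  149.5] [-0.3 -0.1 -2. ] 0.143 w 0.236
  CHK 17.7 [ 444.5 -249.7  148.5] [-0.6 -1.1 -2.7] 0.146 w 0.239
```

```bash
c(){ python3 chk.py; }
(python3 -m pendant '0 0 0 0 0 -0.6 0;0 0 0 0 0 0 0' && c && python3 -m pendant '0 0 0 0 0 -0.6 0;0 0 0 0 0 0 0' && c && python3 -m pendant '0 0 0 0 0 -0.6 0;0 0 0 0 0 0 0' && c && python3 -m pendant '0 0 0 0 0 -0.6 0;0 0 0 0 0 0 0' && c && python3 -m pendant '0 0 0 0 0 -0.6 0;0 0 0 0 0 0 0' && c && python3 -m pendant '0 0 0 0 0 -0.6 0;0 0 0 0 0 0 0' && c ) | grep CHK
```

```text
CHK 17.95 [ 444.6 -249.7  148. ] [-0.1 -0.2 -3.2] 0.162 w 0.234
  CHK 18.2 [ 444.5 -249.7  147.7] [-1.9  0.4  3.2] 0.359 w 0.236
```

Floor contact is where expected, at 147.7 (147.4 predicted), so the basket is level. Letting go gently.

```bash
python3 -m pendant '0 0 0 0 0 0 0;0 0 0 0 0 0 0' 20 >/dev/null; python3 chk.py; python3 -m pendant '0 0 0 0 0 0 0.28;0 0 0 0 0 0 0.35;0 0 0 0 0 0 0.45;0 0 0 0 0 0 0.5;0 0 0 0 0 0 0.5' 20; python3 ov.py pics/end.png
```

```text
CHK 18.45 [ 444.5 -249.6  147.7] [-2.8  1.3  5.2] 0.511 w 0.238
clock: 19.08
tcp_pos: [444.6, -249.7, 147.3]
ee_rot: [[-0.986, 0.166, -0.0], [0.166, 0.986, -0.0], [-0.0, -0.0, -1.0]]
force: [0.8, 0.2, 0.2]
grip_width: 0.501
grasp_force: 0.0
[ 444.6 -249.7  147.3] -9.6 basket [ 498.9 -258.9] z 4.949234250060812
```

View pics/end.png

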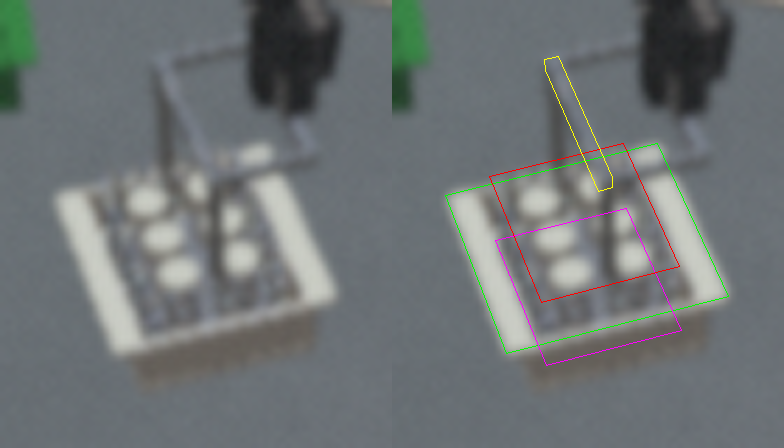

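The basket sits level in the pan, its mesh rim at (105–300, 170–325) between both flanges. The fingers stand open and clear of the grip, so I'll back straight up.

```bash
python3 -m pendant '0 0 0 0 0 5 0.55;0 0 0 0 0 15 0.6;0 0 0 0 0 30 0.6;0 0 0 0 0 40 0.6;0 0 0 0 0 40 0.6' && python3 -m pendant '0 0 0 0 0 0 0.6;0 0 0 0 0 0 0.6;0 0 0 0 0 0 0.6;0 0 0 0 0 0 0.6' && python3 - <<'E'
from h import *
n='scene';x0,y0,x1,y1=205,120,305,220
a=robot.read_camera(n)[y0:y1,x0:x1];n='top';b=robot.read_camera(n)[180:280,300:400]
cv2.imwrite('pics/final.png',cv2.resize(np.hstack([a,b]),None,fx=4,fy=4,interpolation=cv2.INTER_CUBIC))
E
```

```text
clock: 19.8
tcp_pos: [444.6, -249.7, 279.7]
ee_rot: [[-0.986, 0.166, 0.001], [0.166, 0.986, -0.001], [-0.001, -0.001, -1.0]]
force: [1.0, 0.2, 0.6]
grip_width: 0.6
grasp_force: 0.0
clock: 20.3
tcp_pos: [444.0, -249.3, 276.3]
ee_rot: [[-0.986, 0.166, -0.002], [0.166, 0.986, 0.001], [0.002, 0.001, -1.0]]
force: [-0.1, -0.6, -0.2]
grip_width: 0.601
grasp_force: 0.0
```

View pics/final.png

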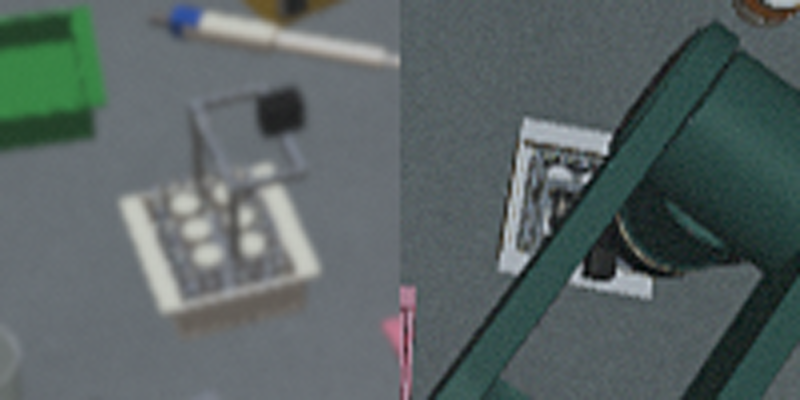

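The basket stands upright inside the white pan at scene crop (220,235), with its black grip free at (280,110) and nothing touching it. Handing in.

```bash
python3 -c "
from rig import robot;print(robot.job_done())"
```

```text
the job is handed in; nothing more can be done
None
```

The basket is off the stand and standing level in the white rinse pan, released and handed in at about 20 s; the highest contact forces I read were about 4 N at the guard and 8 N at set-down.

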